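# Lift the top tray out of the fittings chest and let the lid down

## Task

Take the top tray out of the open blue chest: pull its folded handle up at the finger notch, lift the tray by the middle of the upright handle, keep it level so that nothing falls out, leave the lower tray where it is, set it down gently on the black counter mat, wholly on it and lined up with it, and let go. Then press the red knee of the lid's folding stay out of lock and let the lid come down, without slamming, until it is fully shut. Leave the other things on the counter alone.

Things in the scene. Friction and masses are not known exactly. Their poses are not given: they have to be found in the camera images.
- chest: Blue sheet-steel fittings chest, fixed, 290 mm (its x) x 200 mm (its y) x 120 mm high, walls and floor 4 mm, open on top. Origin: centre of the underside; z up. The lid is hinged along the top of its -y long wall and leans a little over it; its stay is outside the near (-x) end wall.
- lid (a joint): Lid of the chest, a 308 x 208 x 8 mm plate with a 16 mm skirt. Angle it has come down, rad: 0 = open as found, 10 degrees short of upright (top edge 330 mm above the counter); 1.40 = shut. It cannot be pushed down while the stay is locked; once the knee is broken it sinks shut by itself on a damped hinge in about 3 s, and may be helped by a light push.
- knee (a point): Knee of the lid stay: centre of the red thumb roller (diameter 20 mm, 30 mm long, along the chest's x), 28 mm outside the near end wall, 174 mm above the counter while locked. A few N along (0, -0.68, -0.73) in the chest's frame (down, towards the hinge) break it: straight after 6 mm, dead sure by 35 mm; then it folds on by itself. Locked, it cannot go the other way. Moves with the knee.
- stay_foot (a point): Foot pin of the stay, on the chest's near end wall, 70 mm to +y and 73 mm below the locked knee. The stay is two flat steel links of 101 mm: the lower from this pin to the knee, the upper from the knee to the lid's edge; locked they are 0.12 rad past straight on a stop. The knee swings round this pin towards the hinge side and then down outside the end wall.
- top_tray_mid (a point): Top tray in the chest: grey plastic, open, 262 mm (its x) x 172 mm (its y) x 54 mm high, walls 3 mm, 0.55 to 0.8 kg with goods. Point: its centre, 27 mm above its underside; z up, x and y nearly the chest's. Its 4 mm foot stands inside the lower tray's rim; 10 mm free all round in the chest; its rim is 12 mm below the chest's rim. Its +x part holds the goods; its -x part is moulded.
- handle (a joint): Angle (rad) of the top tray's folding wire handle: 0 = flat in a groove of the tray's -x part, 1.57 = upright, 1.60 = its stop. It turns about the tray's y on a pivot line at x = 0, 15 mm above top_tray_mid; its stiff pivots (about 1.5 N at the bar) keep it where it is left. Lifted by the middle of the upright handle the tray hangs nearly level; by the flat handle it tips.
- grip (a point): Middle of the handle's cross bar, 80 mm from the pivot line: black sleeve, diameter 13 mm, 46 mm long along the tray's y, turning freely on the wire; the place to lift by, once the handle stands up. Folded, it lies 80 mm to -x of the tray's middle, flush in its groove 12 mm below the rim, with no room for fingers.
- bar_at_notch (a point): Point on the bare cross bar (8 mm wire along the tray's y), 50 mm to +y of the sleeve's middle, over the finger notch: the moulding is left out there from y = +22 to the tray's wall at +83 mm, so the folded bar lies free, 35 mm above the tray's inner floor, with 40 mm free either way along x. Here the folded handle can be pinched from above and swung up. Moves with the handle.
- lower_tray_mid (a point): Lower tray, the same size as the top tray, on the floor of the chest, with its own goods and its handle flat; the point is its centre, half-way up. It stays where it is.
- cap_mid (a point): Brass pipe cap in the top tray's +x part, diameter 33 mm, 22 mm high; its centre.
- coupling_mid (a point): Copper coupling standing in the top tray's +x part, diameter 28 mm, 24 mm high; its centre.
- carton_mid (a point): Small cardboard carton in the top tray's +x part, 46 x 66 x 26 mm; its centre.
- mat: Black rubber counter mat, fixed, 360 mm (its x) x 270 mm (its y), 4 mm thick. Origin: centre of the underside.
- glue: yellow glue bottle, 170 mm tall, diameter 56 mm, standing right of the chest, behind its lid. A bystander; origin at the centre of its underside.
- tin: closed tin can, 85 mm tall, diameter 76 mm, standing right of the chest. A bystander; origin at the centre of its underside.
- spool: orange spool of copper wire, 50 mm tall, diameter 64 mm, left of the mat. A bystander; origin at the centre of its underside.
- tape: yellow and black pocket tape measure, 70 x 40 x 65 mm, left of the mat. A bystander; origin at the centre of its underside.
- putty_knife: Putty knife with green handle, 210 mm long, lying flat right of the chest's near end. A bystander.
- bulb_box: white and blue light-bulb carton, 75 x 75 x 130 mm, left of the mat. A bystander; origin at the centre of its underside.

How it is judged:
By the outcome, as a careful person would: the job done as asked, in the order asked, and still so for the second after the job is handed in, with the robot touching nothing.
It also fails if it takes over 61 s, if anything falls off the work surface, if the arm or the gripper's body presses on something with over 40 N, if the wrist force passes 120 N, or if a joint passes its speed limit or range.

## Robot

A 6-joint arm with a two-finger parallel gripper is mounted at the origin on the work surface. World frame = base frame: x ahead of the robot, y to its left, z up, the work surface at z = 0. Lengths are in m, angles in rad, forces in N, time in s.
With the tool pointing down it reaches from about 0.35 to 0.725 m from the base axis. Payload 4.3 kg.
Tool frame: the origin (TCP) lies at the very end of the fingers, on their centre line; the grasp point (between the pads) lies ctrl.grasp_offset behind it (ctrl.grasp_offset is the distance from the TCP to the grasp point, in m); z points along the fingers, y is the line along which they close (so a half turn about z gives the same grasp; the last joint's range is limited). The gripper opens to 85 mm and grips with 20 to 120 N. Pads are 22 mm wide; open, the fingers measure 114 mm over their backs; the gripper's body (76 mm by 85 mm) begins 54 mm behind the grasp point. The pads swing forward as they close: fully open they stand 13 mm farther back than shut.
Start: joints at [1.159, 0.377, 0.081, 1.274, 0, 1.46], TCP at [0.171, 0.549, 0.199] pointing down, gripper open.
Joint ranges: [-2.72, 2.72], [-0.84, 1.66], [-1.02, 1.22], [-1.77, 2.12], [-1.37, 1.28], [-3.14, 3.14]. Speed limits (rad/s): [2.57, 2.57, 3.14, 3.14, 3.14, 3.14].

## Interface

Orientations are given as a unit quaternion [w, x, y, z].
In Python, from rig import ctrl, cams, order, finder gives the robot as it stands.
- The arm moves only by the tool move_arm, never from a script. Its argument "increments" is a list of rows, each a list of 6 numbers: the shift along the tool's x, y, z scaled (see below), then the turn, a rotation vector about the tool's x, y, z scaled (see below). In form: [[x, y, z, rx, ry, rz], ...]. A call has exactly 5 rows; each row is the pose to reach, as a shift and turn from the pose commanded when the call began, along the tool's axes at that moment; what a row does not reach only later rows make up. The controller multiplies each number of a shift by 0.1 m and each number of a turn by 60 degrees. A row lasts 1/10 s, in which the tool goes at most 50 mm and 8.59 degrees, less where a joint would pass 70% of its speed; a pose out of reach is approached as far as the arm can. A call with a number of a shift or a turn outside -1 to 1 is refused whole. A call with a gripper value outside its range is refused whole. "claw" is the closure, from 0 (fully open) to 1 (shut), set as the call begins (left out, the last holds). The fingers move at their own pace and stop on an object; "squeeze" is the grip in N (left out, the last holds). Time passes only in rows, so rows that repeat a pose let the fingers close, or fill a call up. It gives the time, the measured TCP pose, the force, the opening and the grip force at its end, in the units of the state.
- ctrl.observe(): the state, without advancing time (a new reading comes with each control period).
- cams.snapshot(name): name is "scene" or "top"; returns a dict with "image" (384x512x3 uint8, red, green, blue), "fx", "fy", "cx", "cy" (pixels), "position" and "orientation" of the camera in the world. Camera axes: x right, y down, z forward; pixel columns grow to the right and rows downward; lengths in m; the calibration is good to about 2 mm. A picture is of the moment at which its call begins. There is no depth.
- order.job_done(): hands the job in; it is judged then, once.
Trained networks look in the newest picture that a camera, given by its name, has taken for a name from the list of things; names that differ only in an ending like _2 or _b are one class to them, and where a whole thing is asked for, a point or a joint stands for the part that bears it (a point fixed in the world has none). Each returns a list of dicts, best first, with "conf" (0 to 1); they miss things now and then, are a little off and sometimes report something else, mostly with a low value. They report only what shows in the picture. A call takes as long as a camera call.
- finder.look_for(target, camera): "location" ([x, y, z] in m, in world coordinates, good to about 4 mm: the middle of the surface that is visible of it).
- finder.spot_point(target, camera): "location" ([x, y, z] in m, in world coordinates, good to about 4 mm: a listed point, or the origin of a listed thing).
The state is a dict: "t": time; "q": joint angles; "joint_velocities": joint speeds; "tau": joint torques, N m; "eef_pos": TCP position; "eef_rot": TCP orientation; "contact_force": force on the tool from outside, world axes, zero at the start; "ft_torque": the same for the moment, N m; "gripper_width": opening from 0.0 (shut) to 1.0 (fully open); "gripper_force": force on a finger pad.
Only numpy, scipy, OpenCV 4.12 (cv2) and the standard library are available. Lean on these libraries where they do the work, as an engineer would, in place of code of your own. Each camera call takes 0.05 s, during which the arm holds its last target. There are 200 camera calls.

## Working session

There is one attempt and no reset: what is moved stays moved. The work goes in short steps, Python scripts to look and compute and a tool call to move; the robot and the scene stay as the last step left them, time stands still between calls to the robot, and variables do not carry over. Pictures are saved under pics/ and viewed, at most 10 in all, crops included, and the job is handed in when it is done.

Besides the shell and the picture viewer there is one more tool, called after "Emit:" as name([rows], argument=value, ...), one row to a line, values as JSON. move_arm: Moves the arm, as the interface text tells. Its arguments: {"type":"object","properties":{"increments":{"type":"array","items":{"type":"array","items":{"type":"number","minimum":-1,"maximum":1}}},"claw":{"type":"number"},"squeeze":{"type":"number"}},"required":["increments"]}

```bash
mkdir -p pics; python3 - <<'E'
from rig import ctrl,cams,order,finder
import cv2,numpy as np
for n in ("scene","top"):
    s=cams.snapshot(n); cv2.imwrite(f"pics/{n}0.png",s["image"][:,:,::-1]); print(n,s["fx"],s["cx"],s["cy"],s["position"],s["orientation"])
    for t in ["chest","knee","stay_foot","top_tray_mid","grip","bar_at_notch","mat","cap_mid","coupling_mid","carton_mid","glue","tin","spool","tape","putty_knife","bulb_box"]:
        print(t,[(np.round(d["location"],3).tolist(),round(d["conf"],2)) for d in finder.spot_point(t,n)[:2]])
s=ctrl.observe();print(ctrl.grasp_offset,{k:np.round(v,3).tolist() for k,v in s.items()})
E
```

```text
scene 349.5006629361925 262.176440532443 192.14234061557187 [ 1.15016236 -0.08052343  1.19047262] [-0.2003552   0.7349128   0.62385995 -0.17481342]
chest [([0.615, -0.119, 0.072], 0.35)]
knee [([0.423, -0.147, 0.177], 0.59)]
stay_foot [([0.432, -0.083, 0.099], 0.93)]
top_tray_mid [([0.591, -0.168, 0.085], 0.77)]
grip [([0.509, -0.157, 0.094], 0.57)]
bar_at_notch [([0.515, -0.102, 0.099], 0.61)]
mat [([0.521, 0.222, 0.004], 0.58), ([0.687, -0.142, 0.071], 0.16)]
cap_mid [([0.616, -0.118, 0.072], 0.63)]
coupling_mid [([0.612, -0.221, 0.071], 0.38)]
carton_mid [([0.688, -0.143, 0.072], 0.52), ([0.591, -0.166, 0.083], 0.39)]
glue [([0.687, -0.442, -0.0], 0.55)]
tin [([0.553, -0.463, 0.006], 0.95), ([0.616, -0.219, 0.073], 0.18)]
spool [([0.612, -0.218, 0.072], 0.63), ([0.416, -0.145, 0.176], 0.62)]
tape [([0.336, 0.439, -0.0], 0.65)]
putty_knife [([0.413, -0.379, 0.0], 0.74)]
bulb_box [([0.479, 0.497, -0.003], 0.83)]
top 392.1042916508306 252.21363850587784 200.89143559250851 [0.40468926 0.01562471 1.25366279] [-0.04196741  0.71198755 -0.70018232  0.03251443]
chest []
knee [([0.421, -0.1
[... 478 characters left out ...]
3), ([0.652, 0.453, -0.0], 0.49)]
glue [([0.686, -0.438, -0.001], 0.93)]
tin [([0.558, -0.467, 0.003], 0.87)]
spool [([0.653, 0.456, -0.002], 0.8), ([0.52, 0.22, -0.002], 0.68)]
tape [([0.338, 0.444, -0.001], 0.95)]
putty_knife [([0.415, -0.376, 0.002], 0.58)]
bulb_box [([0.474, 0.496, -0.003], 0.65), ([0.584, -0.166, 0.08], 0.6)]
0.0187 {'t': 1.7, 'q': [1.159, 0.377, 0.081, 1.274, -0.0, 1.461], 'joint_velocities': [-0.0, -0.002, 0.0, -0.0, -0.0, 0.0], 'tau': [-0.002, -46.351, 27.015, 0.0, -0.0, 0.0], 'eef_pos': [0.171, 0.549, 0.199], 'eef_rot': [0.0, 0.15, 0.989, 0.0], 'contact_force': [-0.069, -0.089, 0.768], 'ft_torque': [0.042, 0.017, -0.03], 'gripper_force': 0.0, 'gripper_width': 1.001}
```

```bash
python3 -c "
import cv2
a=cv2.imread('pics/scene0.png');cv2.imwrite('pics/scene0b.png',cv2.resize(a,(800,600)))
b=cv2.imread('pics/top0.png');cv2.imwrite('pics/top0b.png',cv2.resize(b,(800,600)))"
```

```text
(no output)
```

View pics/scene0b.png

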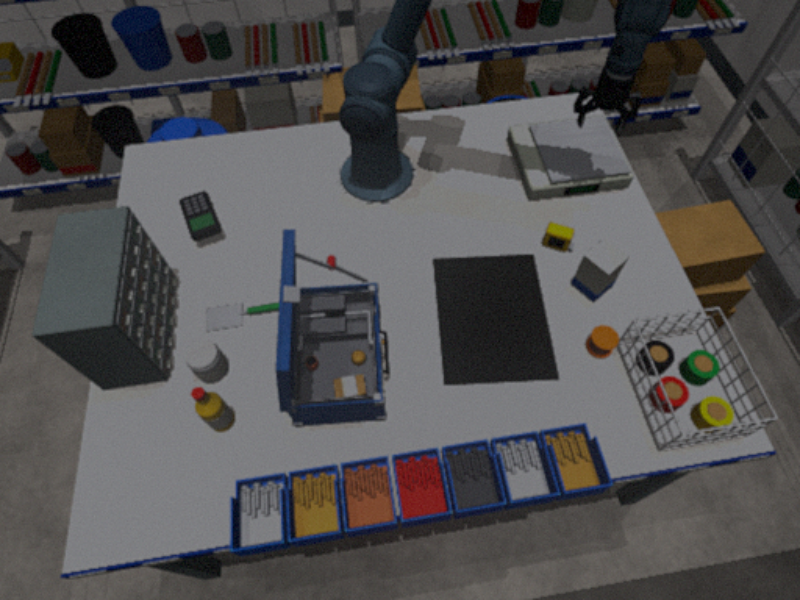

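View pics/top0b.png

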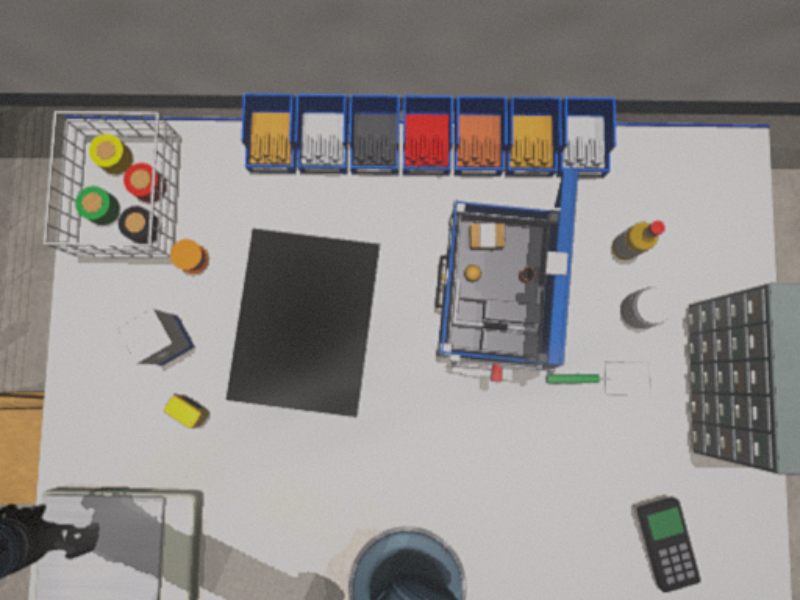

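The views show the mat left of centre, slightly rotated, with the chest to its right and the lid leaning over the far side. The red knee is at about (497,373) in the top view and the handle sleeve at about (495,325). I'll rectify the chest at tray-rim height and measure the mat's contour.

```bash
cat > h.py <<'E'
import numpy as np, cv2
from scipy.spatial.transform import Rotation as R
from rig import ctrl,cams,order,finder
def rot(q): return R.from_quat([q[1],q[2],q[3],q[0]])
def hom(s,z):   # world (x,y) on plane z -> pixel
    Rw=rot(s["orientation"]).as_matrix().T; p=np.array(s["position"])
    K=np.array([[s["fx"],0,s["cx"]],[0,s["fy"],s["cy"]],[0,0,1]])
    M=np.c_[Rw[:,0],Rw[:,1],Rw@(np.array([0,0,z])-p)]
    return K@M
def back(s,px,z):
    return cv2.perspectiveTransform(np.float64(px).reshape(-1,1,2),np.linalg.inv(hom(s,z)))[:,0]
def down(yaw,tilt=0,axis=(0,1,0)):  # tool x at yaw (rad), z down, then tilt about a world axis
    c,s=np.cos(yaw),np.sin(yaw)
    return R.from_rotvec(tilt*np.array(axis,float))*R.from_matrix(np.array([[c,s,0],[s,-c,0],[0,0,-1]]).T)
def plan(targets,start=None):
    """targets: list of calls; each call = list of up to 5 (pos,Rot) rows"""
    o=ctrl.observe(); P,Q=np.array(o["eef_pos"]),rot(o["eef_rot"])
    if start: P,Q=start
    for call in targets:
        call=list(call)+[call[-1]]*(5-len(call)); rows=[]
        for p,q in call:
            r=np.r_[Q.inv().apply(np.array(p)-P)/.1,(Q.inv()*q).as_rotvec()/np.radians(60)].round(3)+0.0
            rows.append(r.tolist())
        P,Q=P+Q.apply(r[:3]*.1),Q*R.from_rotvec(r[3:]*np.radians(60))
        print(rows,"BIG" if np.abs(rows).max()>1 else "")
def line(p0,q0,p1,q1,n):  # n calls, 5 rows each, straight
    k=(q0.inv()*q1).as_rotvec(); w=[(p0+(p1-p0)*i/(5*n),q0*R.from_rotvec(k*i/(5*n))) for i in range(1,5*n+1)]
    return [w[5*i:5*i+5] for i in range(n)]
def now():
    o=ctrl.observe(); return np.array(o["eef_pos"]),rot(o["eef_rot"])
E
python3 - <<'E'
from h import *
for n in ("top","scene"):
    s=cams.snapshot(n); im=s["image"]
    m=(im.max(2)<60).astype(np.uint8)
    c=back(s,[[0,0]],0)
    cs,_=cv2.findContours(cv2.morphologyEx(m,cv2.MORPH_OPEN,np.ones((5,5))),0,2)
    H=hom(s,.004); t=cv2.perspectiveTransform(np.array([[[.522,.222]]]),H)[0,0]
    k=[c for c in cs if cv2.pointPolygonTest(c,tuple(map(float,t)),False)>0][0]
    w=back(s,k.reshape(-1,2)+0.0,.004)
    print(n,cv2.minAreaRect((w*1000).astype(np.float32)))
    if n=="top":
        A=np.array([[2000,0,-2000*.42],[0,-2000,2000*-.04],[0,0,1]])
        cv2.imwrite("pics/rect.png",cv2.warpPerspective(im,A@np.linalg.inv(hom(s,.108)),(720,480),flags=cv2.INTER_CUBIC)[:,:,::-1])
E
```

```text
top ((536.3616333007812, 220.95513916015625), (215.25868225097656, 210.85003662109375), 7.568848133087158)
scene ((523.8115844726562, 218.51959228515625), (266.4649963378906, 355.055419921875), 83.80260467529297)
```

View pics/rect.png

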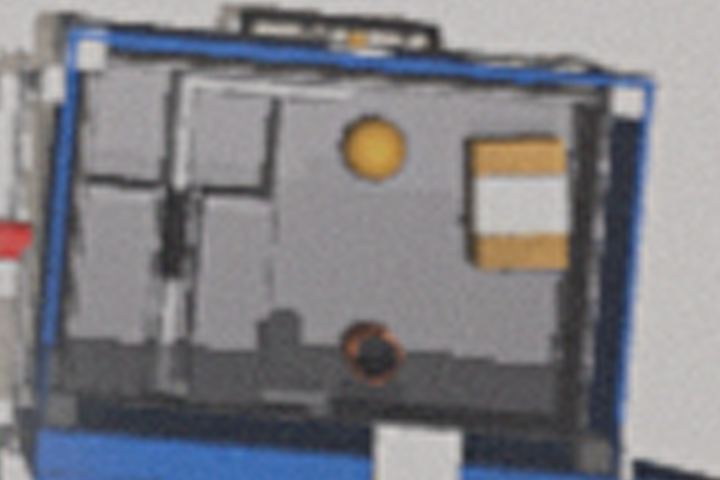

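The rectified crop shows the sleeve at about (174,232), which is world (0.508, -0.158). The bar over the notch is at about (180,135), and both the chest and the tray are yawed about -4.6°. Next I'll check the mat corners and plan the approach.

```bash
python3 - <<'E'
from h import *
s=cams.snapshot("top")
c=back(s,np.array([[252,229],[380,243],[357,416],[227,401]])/1.5625,.004)
print(c.round(3).tolist(),c.mean(0)); d=c[1]+c[0]-c[2]-c[3]; print(np.degrees(np.arctan2(d[1],d[0])))
P,Q=now(); q=down(np.radians(85.5))
plan(line(P,Q,np.array([.511,-.106,.20]),q,8))
E
```

```text
[[0.71, 0.333], [0.684, 0.065], [0.328, 0.105], [0.354, 0.369]] [0.51916858 0.21812532]
-6.034971391057316
[[-0.13, -0.131, 0.0, 0.0, 0.0, 0.032], [-0.26, -0.262, -0.001, 0.0, 0.0, 0.064], [-0.39, -0.393, -0.001, 0.0, 0.0, 0.097], [-0.519, -0.524, -0.001, 0.0, 0.0, 0.129], [-0.649, -0.655, -0.002, 0.0, 0.0, 0.161]] 
[[-0.15, -0.108, 0.0, 0.0, 0.0, 0.032], [-0.3, -0.215, 0.0, 0.0, 0.0, 0.064], [-0.45, -0.323, -0.001, 0.0, 0.0, 0.096], [-0.6, -0.43, -0.001, 0.0, 0.0, 0.129], [-0.75, -0.538, -0.001, 0.0, 0.0, 0.161]] 
[[-0.166, -0.08, -0.001, 0.0, 0.0, 0.032], [-0.332, -0.161, -0.001, 0.0, 0.0, 0.064], [-0.498, -0.242, -0.001, 0.0, 0.0, 0.096], [-0.664, -0.323, -0.002, 0.0, 0.0, 0.128], [-0.83, -0.403, -0.002, 0.0, 0.0, 0.161]] 
[[-0.177, -0.052, 0.0, 0.0, 0.0, 0.032], [-0.354, -0.104, -0.001, 0.0, 0.0, 0.064], [-0.531, -0.156, -0.001, 0.0, 0.0, 0.096], [-0.708, -0.207, -0.001, 0.0, 0.0, 0.128], [-0.885, -0.259, -0.002, 0.0, 0.0, 0.16]] 
[[-0.184, -0.022, 0.0, 0.0, 0.0, 0.033], [-0.367, -0.043, 0.0, 0.0, 0.0, 0.065], [-0.55, -0.065, -0.001, 0.0, 0.0, 0.097], [-0.734, -0.086, -0.001, 0.0, 0.0, 0.129], [-0.917, -0.108, -0.001, 0.0, 0.0, 0.161]] 
[[-0.184, 0.01, -0.001, 0.0, 0.0, 0.032], [-0.368, 0.019, -0.001, 0.0, 0.0, 0.065], [-0.553, 0.029, -0.001, 0.0, 0.0, 0.097], [-0.737, 0.038, -0.002, 0.0, 0.0, 0.129], [-0.921, 0.048, -0.002, 0.0, 0.0, 0.161]] 
[[-0.18, 0.04, 0.0, 0.0, 0.0, 0.032], [-0.36, 0.081, -0.001, 0.0, 0.0, 0.064], [-0.54, 0.121, -0.001, 0.0, 0.0, 0.097], [-0.72, 0.161, -0.001, 0.0, 0.0, 0.129], [-0.9, 0.202, -0.002, 0.0, 0.0, 0.161]] 
[[-0.171, 0.07, 0.0, 0.0, 0.0, 0.032], [-0.342, 0.14, 0.0, 0.0, 0.0, 0.064], [-0.513, 0.21, -0.001, 0.0, 0.0, 0.097], [-0.683, 0.28, -0.001, 0.0, 0.0, 0.129], [-0.854, 0.35, -0.001, 0.0, 0.0, 0.161]]
```

Emit:
move_arm([
  [-0.13,-0.13,0,0,0,0.03],
  [-0.26,-0.26,0,0,0,0.06],
  [-0.39,-0.39,0,0,0,0.1],
  [-0.52,-0.52,0,0,0,0.13],
  [-0.65,-0.65,0,0,0,0.16],
], claw=0.55, squeeze=25)

```text
t: 2.35
eef_pos: [0.2139, 0.467, 0.1988]
eef_rot: [0.0, 0.233, 0.972, 0.0]
contact_force: [-0.3, 0.8, 0.0]
gripper_width: 0.449
gripper_force: 0.0
```

Emit:
move_arm([
  [-0.15,-0.11,0,0,0,0.03],
  [-0.3,-0.22,0,0,0,0.06],
  [-0.45,-0.32,0,0,0,0.1],
  [-0.6,-0.43,0,0,0,0.13],
  [-0.75,-0.54,0,0,0,0.16],
])

```text
t: 2.85
eef_pos: [0.2564, 0.3849, 0.1988]
eef_rot: [0.0, 0.314, 0.95, 0.0]
contact_force: [0.1, 0.2, 0.3]
gripper_width: 0.453
gripper_force: 0.0
```

Emit:
move_arm([
  [-0.17,-0.08,0,0,0,0.03],
  [-0.33,-0.16,0,0,0,0.06],
  [-0.5,-0.24,0,0,0,0.1],
  [-0.66,-0.32,0,0,0,0.13],
  [-0.83,-0.4,0,0,0,0.16],
])

```text
t: 3.35
eef_pos: [0.2993, 0.3034, 0.1989]
eef_rot: [0.0, 0.392, 0.92, 0.0]
contact_force: [-0.4, 0.1, 0.2]
gripper_width: 0.448
gripper_force: 0.0
```

Emit:
move_arm([
  [-0.18,-0.05,0,0,0,0.03],
  [-0.35,-0.1,0,0,0,0.06],
  [-0.53,-0.16,0,0,0,0.1],
  [-0.71,-0.21,0,0,0,0.13],
  [-0.89,-0.26,0,0,0,0.16],
])

```text
t: 3.85
eef_pos: [0.3424, 0.2212, 0.1989]
eef_rot: [0.0, 0.468, 0.884, 0.0]
contact_force: [0.5, -0.4, -0.3]
gripper_width: 0.447
gripper_force: 0.0
```

Emit:
move_arm([
  [-0.18,-0.02,0,0,0,0.03],
  [-0.37,-0.04,0,0,0,0.06],
  [-0.55,-0.06,0,0,0,0.1],
  [-0.73,-0.09,0,0,0,0.13],
  [-0.92,-0.11,0,0,0,0.16],
])

```text
t: 4.35
eef_pos: [0.385, 0.139, 0.1988]
eef_rot: [0.0, 0.54, 0.842, 0.0]
contact_force: [-0.2, 0.5, -0.2]
gripper_width: 0.447
gripper_force: 0.0
```

Emit:
move_arm([
  [-0.18,0.01,0,0,0,0.03],
  [-0.37,0.02,0,0,0,0.06],
  [-0.55,0.03,0,0,0,0.1],
  [-0.74,0.04,0,0,0,0.13],
  [-0.92,0.05,0,0,0,0.16],
])

```text
t: 4.85
eef_pos: [0.4282, 0.0575, 0.1988]
eef_rot: [0.0, 0.609, 0.793, 0.0]
contact_force: [-0.1, 0.2, -0.3]
gripper_width: 0.45
gripper_force: 0.0
```

Emit:
move_arm([
  [-0.18,0.04,0,0,0,0.03],
  [-0.36,0.08,0,0,0,0.06],
  [-0.54,0.12,0,0,0,0.1],
  [-0.72,0.16,0,0,0,0.13],
  [-0.9,0.2,0,0,0,0.16],
])

```text
t: 5.35
eef_pos: [0.4709, -0.0242, 0.1988]
eef_rot: [0.0, 0.673, 0.74, 0.0]
contact_force: [-0.1, 0.8, -0.4]
gripper_width: 0.45
gripper_force: 0.0
```

Emit:
move_arm([
  [-0.17,0.07,0,0,0,0.03],
  [-0.34,0.14,0,0,0,0.06],
  [-0.51,0.21,0,0,0,0.1],
  [-0.68,0.28,0,0,0,0.13],
  [-0.85,0.35,0,0,0,0.16],
])

```text
t: 5.85
eef_pos: [0.5142, -0.1059, 0.1987]
eef_rot: [-0.0, 0.733, 0.681, 0.0]
contact_force: [0.6, -0.6, 0.9]
gripper_width: 0.454
gripper_force: 0.0
```

```bash
python3 - <<'E'
from h import *
s=cams.snapshot("scene"); im=s["image"]
cv2.imwrite("pics/a1.png",cv2.resize(im[130:280,130:290],(640,600),interpolation=cv2.INTER_CUBIC)[:,:,::-1])
for n in("grip","bar_at_notch"): print([(np.round(d["location"],3).tolist(),d["conf"]) for d in finder.spot_point(n,"scene")[:2]])
P,Q=now(); print(P,ctrl.observe()["gripper_width"],ctrl.observe()["q"]); q=down(np.radians(85.5))
plan(line(P,Q,np.array([.511,-.106,.077]),q,2))
E
```

```text
[([0.509, -0.158, 0.095], 0.76)]
[([0.617, -0.118, 0.071], 0.67), ([0.513, -0.1, 0.098], 0.49)]
[ 0.5140882  -0.10574236  0.19841643] 0.4511368756980372 [-3.23954608e-01  2.75029107e-01 -6.42031460e-02  1.23181151e+00
  2.95458833e-04  1.32006516e+00]
[[-0.001, -0.003, 0.121, 0.0, 0.0, 0.001], [-0.001, -0.006, 0.243, 0.0, 0.0, 0.001], [-0.002, -0.009, 0.364, 0.0, 0.0, 0.002], [-0.002, -0.012, 0.486, 0.0, 0.0, 0.002], [-0.003, -0.015, 0.607, 0.0, 0.0, 0.003]] 
[[0.0, -0.003, 0.122, 0.0, 0.0, 0.0], [-0.001, -0.006, 0.243, 0.0, 0.0, 0.001], [-0.001, -0.009, 0.364, 0.0, 0.0, 0.001], [-0.002, -0.012, 0.486, 0.0, 0.0, 0.002], [-0.002, -0.015, 0.607, 0.0, 0.0, 0.002]]
```

Emit:
move_arm([
  [0,0,0.12,0,0,0],
  [0,-0.01,0.24,0,0,0],
  [0,-0.01,0.36,0,0,0],
  [0,-0.02,0.48,0,0,0],
  [0,-0.02,0.6,0,0,0],
])

```text
t: 6.5
eef_pos: [0.5109, -0.1038, 0.1374]
eef_rot: [-0.0, 0.732, 0.682, -0.0]
contact_force: [-0.4, -0.3, -0.2]
gripper_width: 0.448
gripper_force: 0.0
```

Emit:
move_arm([
  [0,0,0.12,0,0,0],
  [0,0,0.25,0,0,0],
  [0,0,0.37,0,0,0],
  [0,-0.01,0.5,0,0,0],
  [0,-0.01,0.61,0,0,0],
])

```text
t: 7.0
eef_pos: [0.5102, -0.1042, 0.0765]
eef_rot: [-0.0, 0.732, 0.681, -0.0]
contact_force: [0.5, -0.1, -0.5]
gripper_width: 0.455
gripper_force: 0.0
```

Emit:
move_arm([
  [0,0,0,0,0,0],
  [0,0,0,0,0,0],
  [0,0,0,0,0,0],
  [0,0,0,0,0,0],
  [0,0,0,0,0,0],
], claw=1, squeeze=30)

```text
t: 7.5
eef_pos: [0.5111, -0.1046, 0.0783]
eef_rot: [0.001, 0.732, 0.681, 0.0]
contact_force: [-0.0, -0.4, -0.9]
gripper_width: 0.002
gripper_force: 0.0
```

```bash
python3 - <<'E'
from h import *
o=ctrl.observe(); P,Q=now(); print(P,o["gripper_width"],o["gripper_force"],o["contact_force"]); q=down(np.radians(85.5))
u=np.array([np.cos(-.079),np.sin(-.079),0])
th=np.radians(np.linspace(0,90,16)[1:])
w=[(P+u*.08*(1-np.cos(t))+np.array([0,0,.08*np.sin(t)]),Q) for t in th]
plan([w[:5],w[5:10],w[10:]])
E
```

```text
[ 0.51112788 -0.10464268  0.07825533] 0.002008793381096055 0.0 [-0.02937881 -0.42693817 -0.9248916 ]
[[0.0, 0.004, -0.084, 0.0, 0.0, 0.0], [0.0, 0.018, -0.166, 0.0, 0.0, 0.0], [0.0, 0.039, -0.247, 0.0, 0.0, 0.0], [-0.001, 0.07, -0.325, 0.0, 0.0, 0.0], [-0.001, 0.108, -0.4, 0.0, 0.0, 0.0]] 
[[0.0, 0.045, -0.07, 0.0, 0.0, 0.0], [-0.001, 0.098, -0.135, 0.0, 0.0, 0.0], [-0.001, 0.157, -0.194, 0.0, 0.0, 0.0], [-0.002, 0.223, -0.247, 0.0, 0.0, 0.0], [-0.002, 0.293, -0.292, 0.0, 0.0, 0.0]] 
[[-0.001, 0.074, -0.038, 0.0, 0.0, 0.0], [-0.001, 0.153, -0.068, 0.0, 0.0, 0.0], [-0.002, 0.234, -0.09, 0.0, 0.0, 0.0], [-0.003, 0.316, -0.103, 0.0, 0.0, 0.0], [-0.003, 0.4, -0.107, 0.0, 0.0, 0.0]]
```

```bash
python3 - <<'E'
from h import *
ims=[]
for n in("scene","top"):
    s=cams.snapshot(n); H=hom(s,.1); t=cv2.perspectiveTransform(np.array([[[.52,-.13]]]),H)[0,0].astype(int)
    c=s["image"][t[1]-40:t[1]+40,t[0]-50:t[0]+50]; ims.append(cv2.resize(c,(800,640),interpolation=cv2.INTER_CUBIC)[:600])
    for k in("grip","bar_at_notch"): print(n,k,[(np.round(d["location"],3).tolist(),round(d["conf"],2)) for d in finder.spot_point(k,n)[:2]])
cv2.imwrite("pics/b.png",cv2.resize(np.vstack(ims),(600,600))[:,:,::-1])
E
```

```text
scene grip [([0.688, -0.442, -0.002], 0.54), ([0.51, -0.157, 0.093], 0.51)]
scene bar_at_notch [([0.515, -0.103, 0.099], 0.44)]
top grip []
top bar_at_notch []
```

View pics/b.png

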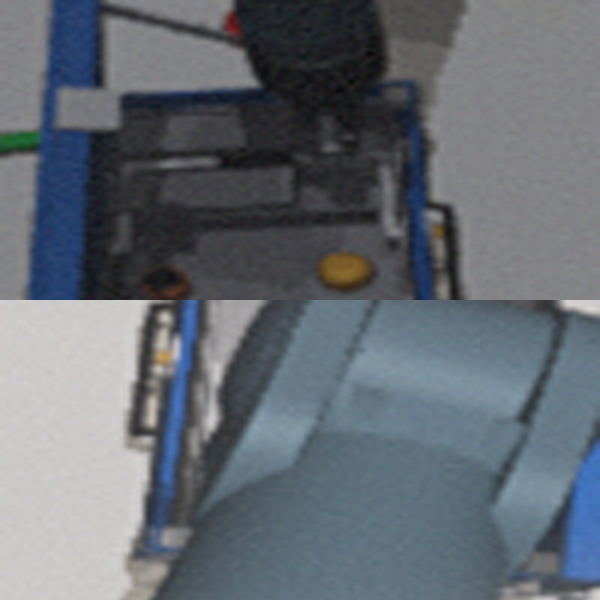

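The scene view shows the shut fingers in the notch at about (345,135), and the bar's line runs towards them at row 160. They appear to have closed beside the bar, on its -x side, so I'll take a closer crop.

```bash
python3 - <<'E'
from h import *
s=cams.snapshot("scene"); im=s["image"]
A=np.array([[10,0,0],[0,10,0],[0,0,1.]])
K=hom(s,.096)
def px(x,y,z): return cv2.perspectiveTransform(np.array([[[x,y]]],float),hom(s,z))[0,0]
c=px(.52,-.125,.1); o=c-[30,25]
im=cv2.resize(im[int(o[1]):int(o[1])+50,int(o[0]):int(o[0])+60],(780,650),interpolation=cv2.INTER_CUBIC)[:600]
f=lambda p:((p-o.astype(int)+.5)*13).round(0)
print("tcp",f(px(.511,-.1046,.078)),"grasp",f(px(.511,-.1046,.097)),"bar",f(px(.511,-.106,.096)),"sleeve",f(px(.508,-.158,.096)))
cv2.imwrite("pics/c.png",cv2.convertScaleAbs(im[:,:,::-1],alpha=1.6,beta=10))
E
```

```text
tcp [484. 344.] grasp [478. 311.] bar [473. 313.] sleeve [286. 331.]
```

View pics/c.png

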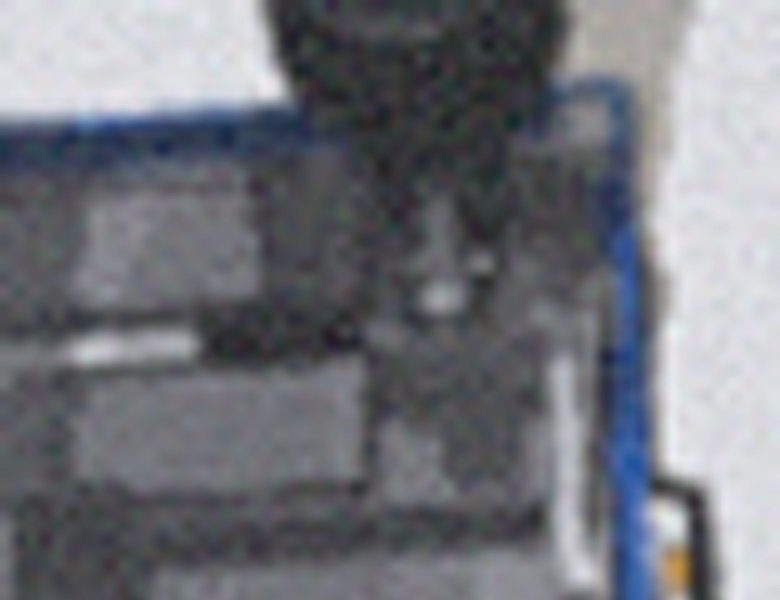

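The crop shows the sleeve centred at (283,333), as predicted, and the fingers at about column 470 on the bar's line. It doesn't settle whether the bar is held, so I'll try a small lift along the arc and read the force.

Emit:
move_arm([
  [0,0,-0.05,0,0,0],
  [0,0.01,-0.1,0,0,0],
  [0,0.02,-0.15,0,0,0],
  [0,0.03,-0.2,0,0,0],
  [0,0.03,-0.2,0,0,0],
])

```text
t: 8.35
eef_pos: [0.5146, -0.105, 0.0988]
eef_rot: [0.001, 0.732, 0.681, 0.001]
contact_force: [-0.5, 0.1, 0.6]
gripper_width: 0.002
gripper_force: 0.0
```

```bash
python3 - <<'E'
from h import *
o=ctrl.observe(); print(o["contact_force"],o["gripper_width"])
s=cams.snapshot("scene"); im=s["image"]
c=cv2.perspectiveTransform(np.array([[[.52,-.125]]],float),hom(s,.1))[0,0]-[30,25]
im=cv2.resize(im[int(c[1]):int(c[1])+50,int(c[0]):int(c[0])+60],(780,650),interpolation=cv2.INTER_CUBIC)[:600]
cv2.imwrite("pics/d.png",cv2.convertScaleAbs(im[:,:,::-1],alpha=1.9,beta=20))
for k in("grip","bar_at_notch","handle"): print(k,[(np.round(d["location"],3).tolist(),round(d["conf"],2)) for d in finder.spot_point(k,"scene")[:2]])
E
```

```text
[-0.5268698   0.07163696  0.55482405] 0.0018437255857755093
grip [([0.507, -0.16, 0.096], 0.61)]
bar_at_notch [([0.615, -0.117, 0.074], 0.68), ([0.515, -0.103, 0.096], 0.57)]Traceback (most recent call last):
  File "<stdin>", line 7, in <module>
ValueError: it knows: bar_at_notch, bulb_box, cap_mid, carton_mid, chest, coupling_mid, glue, grip, knee, lower_tray_mid, mat, putty_knife, spool, stay_foot, tape, tin, top_tray_mid
```

View pics/d.png

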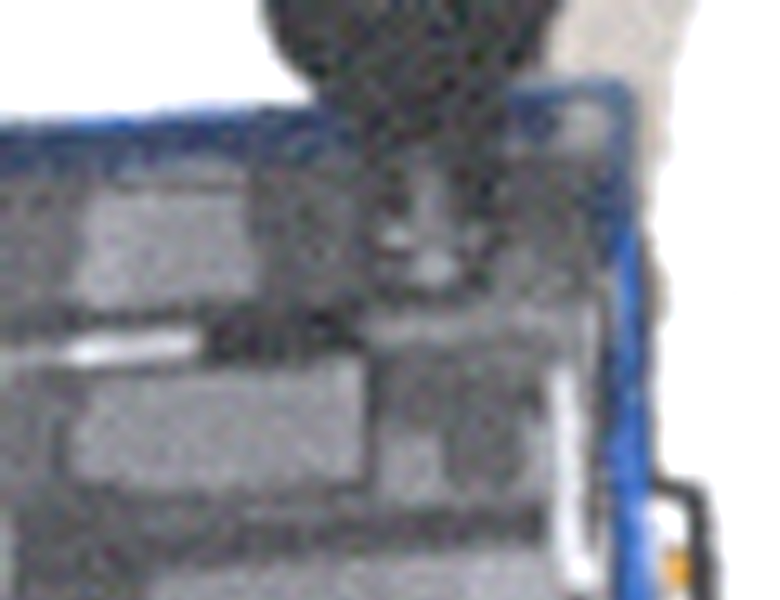

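The bar lies unbroken at row 325, columns 365–590, with the fingertips ending behind and above it at about (440,280), so the pinch missed. To learn the real finger geometry I'll view the earlier half-open picture.

```bash
python3 - <<'E'
from h import *
a=cv2.imread("pics/a1.png"); s=cams.snapshot("scene")
def px(x,y,z):
    p=cv2.perspectiveTransform(np.array([[[x,y]]],float),hom(s,z))[0,0]; return ((p-[130,130]+.5)*4).round(0)
print(px(.514,-.1057,.1984),px(.514+.019,-.107,.1984),px(.514-.019,-.104,.1984),px(.514,-.1057,.2171))
c=a[40:340,60:460]; cv2.imwrite("pics/a2.png",cv2.convertScaleAbs(cv2.resize(c,(800,600),interpolation=cv2.INTER_CUBIC),alpha=2,beta=20))
E
```

```text
[388. 219.] [388. 238.] [387. 200.] [385. 207.]
```

View pics/a2.png

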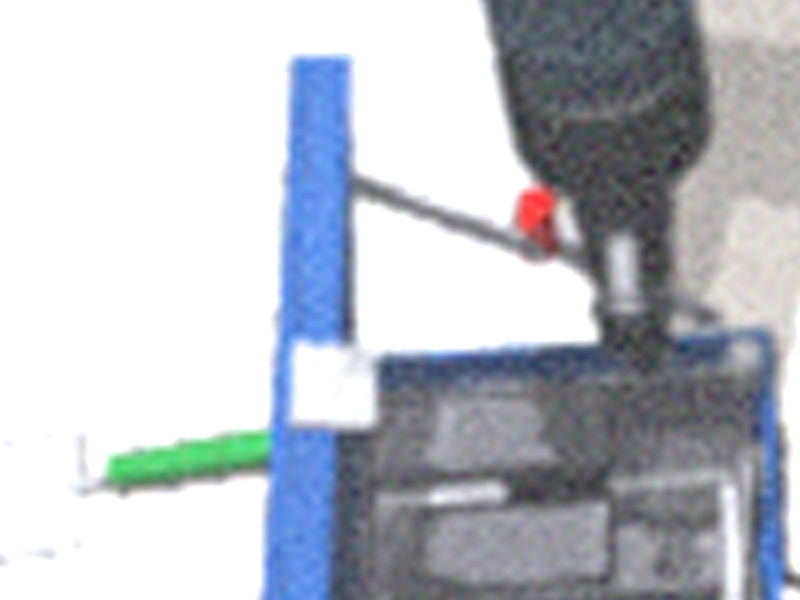

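The visible fingertips end about 3 px higher and slightly left of where the TCP would project, so they sit some 10–15 mm above where I assumed and only grazed the wire. I'll open, go deeper (the notch has room) and close again.

Emit:
move_arm([
  [0,0,-0.15,0,0,0],
  [0,0,-0.3,0,0,0],
  [0.04,0,-0.3,0,0,0],
  [0.04,0,-0.3,0,0,0],
  [0.04,0,-0.3,0,0,0],
], claw=0.5)

```text
t: 9.05
eef_pos: [0.5132, -0.1003, 0.1267]
eef_rot: [-0.001, 0.732, 0.682, -0.0]
contact_force: [-0.1, -0.3, 1.0]
gripper_width: 0.499
gripper_force: 0.0
```

Emit:
move_arm([
  [0,0,0.15,0,0,0],
  [0,0,0.3,0,0,0],
  [0,0,0.45,0,0,0],
  [0,0,0.54,0,0,0],
  [0,0,0.63,0,0,0],
])

```text
t: 9.55
eef_pos: [0.5132, -0.1005, 0.0636]
eef_rot: [-0.001, 0.732, 0.681, -0.0]
contact_force: [-0.1, 0.6, 0.0]
gripper_width: 0.502
gripper_force: 0.0
```

Emit:
move_arm([
  [0,0,0,0,0,0],
  [0,0,0,0,0,0],
  [0,0,0,0,0,0],
  [0,0,0,0,0,0],
  [0,0,0,0,0,0],
], claw=1)

```text
t: 10.05
eef_pos: [0.5143, -0.1008, 0.0652]
eef_rot: [0.0, 0.732, 0.681, 0.0]
contact_force: [0.4, -0.0, -0.5]
gripper_width: 0.056
gripper_force: 27.4
```

Emit:
move_arm([
  [0,0,0,0,0,0],
  [0,0,0,0,0,0],
  [0,0,0.03,0,0,0],
  [0,0,0.06,0,0,0],
  [0,0,0.09,0,0,0],
], claw=0.6)

```text
t: 10.55
eef_pos: [0.5137, -0.1006, 0.0553]
eef_rot: [-0.0, 0.732, 0.681, -0.0]
contact_force: [-0.3, -0.0, -0.8]
gripper_width: 0.401
gripper_force: 0.0
```

Emit:
move_arm([
  [0,0,0,0,0,0],
  [0,0,0,0,0,0],
  [0,0,0,0,0,0],
  [0,0,0,0,0,0],
  [0,0,0,0,0,0],
], claw=1)

```text
t: 11.05
eef_pos: [0.5137, -0.1007, 0.0555]
eef_rot: [-0.0, 0.732, 0.681, -0.0]
contact_force: [0.7, 0.4, -3.4]
gripper_width: 0.072
gripper_force: 29.4
```

Emit:
move_arm([
  [0,0,-0.08,0,0,0],
  [0,0.02,-0.17,0,0,0],
  [0,0.04,-0.25,0,0,0],
  [0,0.07,-0.32,0,0,0],
  [0,0.11,-0.4,0,0,0],
])

```text
t: 11.55
eef_pos: [0.5246, -0.1012, 0.0963]
eef_rot: [-0.0, 0.732, 0.681, -0.0]
contact_force: [-0.6, 0.4, -3.6]
gripper_width: 0.074
gripper_force: 29.1
```

```bash
python3 - <<'E'
from h import *
o=ctrl.observe(); print(o["contact_force"],o["gripper_width"],o["gripper_force"],o["ft_torque"])
s=cams.snapshot("scene"); im=s["image"]
c=cv2.perspectiveTransform(np.array([[[.52,-.125]]],float),hom(s,.1))[0,0]-[40,35]
im=cv2.resize(im[int(c[1]):int(c[1])+60,int(c[0]):int(c[0])+80],(800,600),interpolation=cv2.INTER_CUBIC)
cv2.imwrite("pics/e.png",cv2.convertScaleAbs(im[:,:,::-1],alpha=1.9,beta=20))
for k in("grip","bar_at_notch"): print(k,[(np.round(d["location"],3).tolist(),round(d["conf"],2)) for d in finder.spot_point(k,"scene")[:2]])
E
```

```text
[-0.56927658  0.35964318 -3.61489732] 0.07414745983005618 29.115816056728363 [ 0.12529595  0.50217423 -0.05286491]
grip [([0.521, -0.157, 0.134], 0.75)]
bar_at_notch [([0.523, -0.104, 0.137], 0.67)]
```

View pics/e.png

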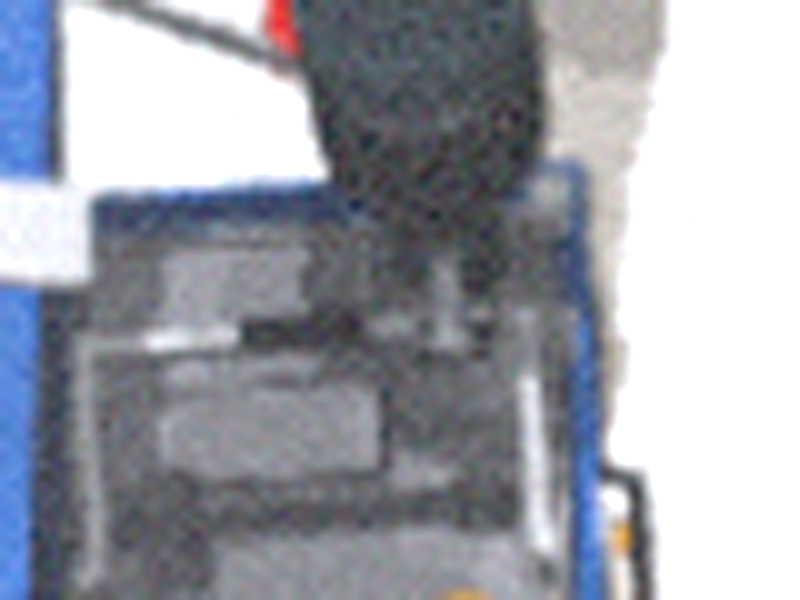

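The handle is about 30° up in the grip: the bar is raised to row 330 and the side arms slope. The fingers do sit about 20 mm higher than the TCP reading, so I'll carry on with relative motion and finish the swing.

Emit:
move_arm([
  [0,0.04,-0.07,0,0,0],
  [0,0.1,-0.13,0,0,0],
  [0,0.16,-0.19,0,0,0],
  [0,0.22,-0.25,0,0,0],
  [0,0.29,-0.29,0,0,0],
])

```text
t: 12.2
eef_pos: [0.5543, -0.1036, 0.1252]
eef_rot: [-0.0, 0.732, 0.681, 0.0]
contact_force: [-1.8, 0.2, -3.4]
gripper_width: 0.075
gripper_force: 29.1
```

Emit:
move_arm([
  [0,0.08,-0.04,0,0,0],
  [0,0.15,-0.07,0,0,0],
  [0,0.23,-0.09,0,0,0],
  [0,0.32,-0.1,0,0,0],
  [0,0.4,-0.11,0,0,0],
])

```text
t: 12.7
eef_pos: [0.5954, -0.107, 0.1379]
eef_rot: [0.002, 0.732, 0.681, 0.001]
contact_force: [-3.7, -0.4, 5.7]
gripper_width: 0.073
gripper_force: 30.5
```

```bash
python3 - <<'E'
from h import *
o=ctrl.observe(); print(o["eef_pos"],o["contact_force"],o["gripper_width"])
for n in ("scene","top"):
    cams.snapshot(n)
    for k in("grip","bar_at_notch","top_tray_mid","cap_mid"): print(n,k,[(np.round(d["location"],3).tolist(),round(d["conf"],2)) for d in finder.spot_point(k,n)[:2]])
E
```

```text
[ 0.59538807 -0.10701091  0.13792554] [-3.65537064 -0.36745278  5.67403443] 0.0731749128946208
scene grip [([0.588, -0.165, 0.171], 0.71)]
scene bar_at_notch [([0.594, -0.111, 0.178], 0.65)]
scene top_tray_mid [([0.598, -0.171, 0.086], 0.75), ([0.591, -0.165, 0.174], 0.73)]
scene cap_mid [([0.625, -0.119, 0.074], 0.55)]
top grip []
top bar_at_notch []
top top_tray_mid []
top cap_mid []
```

Emit:
move_arm([
  [0,0,0,0,0,0],
  [0,0,0,0,0,0],
  [0,0,-0.2,0,0,0],
  [0,0,-0.45,0,0,0],
  [0,0,-0.7,0,0,0],
], claw=0.5)

```text
t: 13.7
eef_pos: [0.5931, -0.1061, 0.2057]
eef_rot: [-0.001, 0.732, 0.681, -0.0]
contact_force: [0.6, -0.4, 0.4]
gripper_width: 0.499
gripper_force: 0.0
```

Emit:
move_arm([
  [-0.15,0,0,0,0,0],
  [-0.3,0,0,0,0,0],
  [-0.45,0,0,0,0,0],
  [-0.58,0,0,0,0,0],
  [-0.58,0,0,0,0,0],
])

```text
t: 14.2
eef_pos: [0.5887, -0.1664, 0.2043]
eef_rot: [-0.001, 0.733, 0.68, -0.001]
contact_force: [0.5, -0.5, -0.5]
gripper_width: 0.497
gripper_force: 0.0
```

```bash
python3 - <<'E'
from h import *
o=ctrl.observe(); print(o["eef_pos"],o["contact_force"],o["gripper_width"])
for n in ("scene",):
    s=cams.snapshot(n)
    for k in("grip","bar_at_notch","top_tray_mid","cap_mid"): print(n,k,[(np.round(d["location"],3).tolist(),round(d["conf"],2)) for d in finder.spot_point(k,n)[:2]])
im=s["image"]
c=cv2.perspectiveTransform(np.array([[[.58,-.14]]],float),hom(s,.17))[0,0]-[45,35]
cv2.imwrite("pics/f.png",cv2.convertScaleAbs(cv2.resize(im[int(c[1]):int(c[1])+60,int(c[0]):int(c[0])+80],(800,600),interpolation=cv2.INTER_CUBIC)[:,:,::-1],alpha=1.9,beta=20))
E
```

```text
[ 0.58865918 -0.16641352  0.20434108] [ 0.50916623 -0.4839135  -0.52606483] 0.4974563051086865
scene grip [([0.593, -0.165, 0.175], 0.69)]
scene bar_at_notch [([0.595, -0.11, 0.173], 0.52)]
scene top_tray_mid [([0.596, -0.167, 0.085], 0.71)]
scene cap_mid [([0.622, -0.118, 0.074], 0.4), ([0.589, -0.166, 0.174], 0.27)]
```

View pics/f.png

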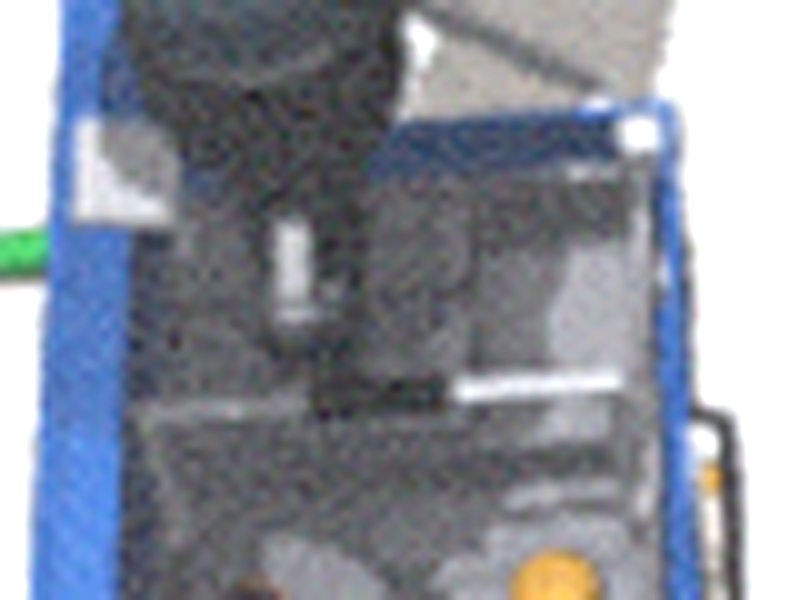

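```bash
python3 - <<'E'
from h import *
s=cams.snapshot("scene")
def px(x,y,z): return cv2.perspectiveTransform(np.array([[[x,y]]],float),hom(s,z))[0,0]
c=(px(.58,-.14,.17)-[45,35]).astype(int)
f=lambda *p:((px(*p)-c+.5)*10).round(0)
print("sleeve",f(.592,-.165,.175),"sleeve ends",f(.592,-.142,.175),f(.592,-.188,.175))
for dz in(0,.01,.02,.03):
    print(dz,"near tip centre",f(.589+.028,-.168,.2043+dz),"y edges",f(.617,-.157,.2043+dz)[0],f(.617,-.179,.2043+dz)[0],"far",f(.589-.019,-.165,.2043+dz))
E
```

```text
sleeve [382. 398.] sleeve ends [452. 388.] [312. 408.]
0 near tip centre [367. 425.] y edges 402.0 333.0 far [364. 297.]
0.01 near tip centre [363. 411.] y edges 398.0 328.0 far [360. 282.]
0.02 near tip centre [359. 396.] y edges 394.0 324.0 far [356. 266.]
0.03 near tip centre [354. 381.] y edges 390.0 319.0 far [351. 250.]
```

The handle stands upright, with the sleeve centred at (380,393). The near finger at about column 310 looks 8–12 mm too far to -y, so I'll shift +8 mm while lowering, then grip.

Emit:
move_arm([
  [0.04,0.02,0,0,0,0],
  [0.08,0.03,0.15,0,0,0],
  [0.08,0.03,0.35,0,0,0],
  [0.08,0.03,0.55,0,0,0],
  [0.08,0.03,0.74,0,0,0],
])

```text
t: 15.0
eef_pos: [0.5934, -0.1557, 0.131]
eef_rot: [0.0, 0.732, 0.682, 0.0]
contact_force: [-0.0, -0.2, 0.1]
gripper_width: 0.503
gripper_force: 0.0
```

Emit:
move_arm([
  [0,0,0,0,0,0],
  [0,0,0,0,0,0],
  [0,0,0,0,0,0],
  [0,0,0,0,0,0],
  [0,0,0,0,0,0],
], claw=1, squeeze=60)

```text
t: 15.5
eef_pos: [0.5932, -0.1562, 0.1322]
eef_rot: [-0.0, 0.732, 0.681, 0.0]
contact_force: [-0.7, 1.6, -0.7]
gripper_width: 0.123
gripper_force: 58.9
```

Emit:
move_arm([
  [0,0,-0.02,0,0,0],
  [0,0,-0.04,0,0,0],
  [0,0,-0.06,0,0,0],
  [0,0,-0.08,0,0,0],
  [0,0,-0.1,0,0,0],
])

```text
t: 16.0
eef_pos: [0.593, -0.1565, 0.1416]
eef_rot: [-0.0, 0.732, 0.681, -0.0]
contact_force: [-0.1, -0.3, -7.4]
gripper_width: 0.127
gripper_force: 58.4
```

```bash
python3 - <<'E'
from h import *
o=ctrl.observe(); print(o["eef_pos"],o["contact_force"],o["gripper_width"],o["gripper_force"],o["ft_torque"])
s=cams.snapshot("scene")
for k in("grip","bar_at_notch","top_tray_mid","cap_mid","carton_mid","coupling_mid","knee"): print(k,[(np.round(d["location"],3).tolist(),round(d["conf"],2)) for d in finder.spot_point(k,"scene")[:2]])
E
```

```text
[ 0.59300441 -0.15653053  0.14162785] [-0.12661778 -0.32059038 -7.39100978] 0.1272864971735464 58.40523540973663 [ 0.02211196 -0.01527846  0.00547977]
grip [([0.554, -0.46, 0.005], 0.71), ([0.59, -0.165, 0.181], 0.42)]
bar_at_notch [([0.598, -0.114, 0.186], 0.43)]
top_tray_mid [([0.596, -0.166, 0.093], 0.57)]
cap_mid [([0.62, -0.118, 0.079], 0.42)]
carton_mid [([0.693, -0.139, 0.079], 0.58)]
coupling_mid [([0.618, -0.22, 0.081], 0.52)]
knee [([0.421, -0.145, 0.176], 0.61), ([0.596, -0.111, 0.187], 0.23)]
```

Emit:
move_arm([
  [0.01,0,-0.12,0,0,0],
  [0.02,0,-0.25,0,0,0],
  [0.03,0,-0.38,0,0,0],
  [0.04,0,-0.51,0,0,0],
  [0.05,0,-0.64,0,0,0],
])

```text
t: 16.9
eef_pos: [0.5937, -0.1514, 0.2073]
eef_rot: [0.0, 0.732, 0.681, 0.0]
contact_force: [1.1, -0.5, -7.1]
gripper_width: 0.127
gripper_force: 59.0
```

Emit:
move_arm([
  [0.01,0,-0.08,0,0,0],
  [0.04,0,-0.16,0,0,0],
  [0.1,0,-0.22,0,0,0],
  [0.2,0,-0.24,0,0,0],
  [0.35,0,-0.25,0,0,0],
])

```text
t: 17.4
eef_pos: [0.596, -0.116, 0.2306]
eef_rot: [-0.0, 0.732, 0.681, -0.0]
contact_force: [0.7, -0.0, -7.7]
gripper_width: 0.125
gripper_force: 58.9
```

```bash
python3 - <<'E'
from h import *
o=ctrl.observe(); print(o["eef_pos"],o["contact_force"],o["gripper_width"],o["ft_torque"])
s=cams.snapshot("scene"); im=s["image"]
for k in("grip","top_tray_mid","cap_mid","carton_mid","coupling_mid","lower_tray_mid"): print(k,[(np.round(d["location"],3).tolist(),round(d["conf"],2)) for d in finder.spot_point(k,"scene")[:2]])
cv2.imwrite("pics/g.png",cv2.convertScaleAbs(cv2.resize(im[130:280,150:350],(800,600),interpolation=cv2.INTER_CUBIC)[:,:,::-1],alpha=1.5,beta=10))
P,Q=now()
plan(line(P,Q,np.array([.520,.229,P[2]]),down(np.radians(85.5-1.6)),5))
E
```

```text
[ 0.59596093 -0.116016    0.23060739] [ 0.69088812 -0.03566525 -7.71247641] 0.12547747076179738 [-0.01600742 -0.03063263  0.02133457]
grip [([0.595, -0.124, 0.273], 0.65)]
top_tray_mid [([0.596, -0.13, 0.183], 0.9)]
cap_mid [([0.622, -0.078, 0.17], 0.41)]
carton_mid [([0.521, 0.22, 0.003], 0.74), ([0.694, -0.101, 0.166], 0.73)]
coupling_mid [([0.619, -0.182, 0.168], 0.64)]
lower_tray_mid []
[[0.136, -0.04, 0.0, 0.0, 0.0, 0.001], [0.271, -0.08, 0.0, 0.0, 0.0, 0.003], [0.407, -0.12, 0.0, 0.0, 0.0, 0.004], [0.543, -0.16, 0.0, 0.0, 0.0, 0.005], [0.679, -0.201, 0.0, 0.0, 0.0, 0.007]] 
[[0.135, -0.041, 0.0, 0.0, 0.0, 0.001], [0.271, -0.082, 0.0, 0.0, 0.0, 0.002], [0.406, -0.123, 0.001, 0.0, 0.0, 0.004], [0.541, -0.164, 0.001, 0.0, 0.0, 0.005], [0.677, -0.205, 0.001, 0.0, 0.0, 0.006]] 
[[0.135, -0.042, 0.0, 0.0, 0.0, 0.002], [0.27, -0.084, 0.0, 0.0, 0.0, 0.003], [0.405, -0.126, 0.0, 0.0, 0.0, 0.004], [0.541, -0.168, 0.0, 0.0, 0.0, 0.006], [0.676, -0.21, 0.0, 0.0, 0.0, 0.007]] 
[[0.135, -0.043, 0.0, 0.0, 0.0, 0.001], [0.269, -0.086, 0.0, 0.0, 0.0, 0.003], [0.404, -0.129, 0.0, 0.0, 0.0, 0.004], [0.539, -0.172, 0.0, 0.0, 0.0, 0.005], [0.674, -0.215, 0.0, 0.0, 0.0, 0.007]] 
[[0.135, -0.044, 0.0, 0.0, 0.0, 0.001], [0.269, -0.088, 0.0, -0.001, 0.0, 0.002], [0.404, -0.132, 0.001, -0.001, 0.0, 0.004], [0.538, -0.175, 0.001, -0.001, 0.0, 0.005], [0.673, -0.219, 0.001, -0.001, 0.0, 0.006]]
```

View pics/g.png

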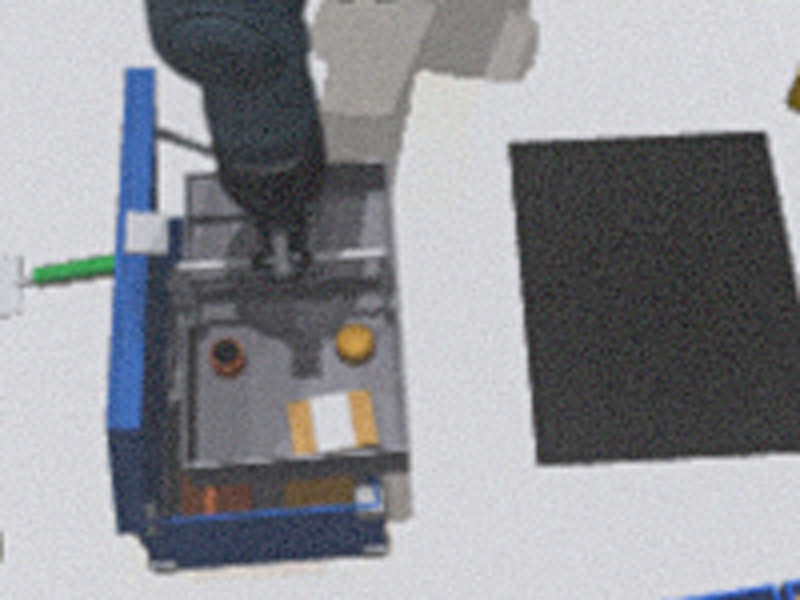

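The tray hangs level and clear of the chest: its rim runs from (185,170) to (405,470) and all the goods are in place, with the lower tray's goods visible below. I'm carrying it across to the mat.

Emit:
move_arm([
  [0.06,-0.02,0,0,0,0],
  [0.18,-0.05,0,0,0,0],
  [0.33,-0.1,0,0,0,0],
  [0.5,-0.15,0,0,0,0.01],
  [0.68,-0.2,0,0,0,0.01],
])

```text
t: 18.25
eef_pos: [0.5802, -0.0455, 0.2308]
eef_rot: [-0.0, 0.735, 0.678, 0.0]
contact_force: [0.5, -0.2, -6.7]
gripper_width: 0.122
gripper_force: 58.9
```

Emit:
move_arm([
  [0.14,-0.04,0,0,0,0],
  [0.27,-0.08,0,0,0,0],
  [0.41,-0.12,0,0,0,0],
  [0.54,-0.16,0,0,0,0.01],
  [0.68,-0.2,0,0,0,0.01],
])

```text
t: 18.75
eef_pos: [0.5663, 0.023, 0.2307]
eef_rot: [0.0, 0.739, 0.674, 0.0]
contact_force: [-0.4, 0.3, -7.8]
gripper_width: 0.124
gripper_force: 58.9
```

Emit:
move_arm([
  [0.14,-0.04,0,0,0,0],
  [0.27,-0.08,0,0,0,0],
  [0.41,-0.13,0,0,0,0],
  [0.54,-0.17,0,0,0,0.01],
  [0.68,-0.21,0,0,0,0.01],
])

```text
t: 19.25
eef_pos: [0.5515, 0.0928, 0.2307]
eef_rot: [0.0, 0.743, 0.67, -0.0]
contact_force: [0.0, 0.6, -7.3]
gripper_width: 0.126
gripper_force: 58.9
```

Emit:
move_arm([
  [0.14,-0.04,0,0,0,0],
  [0.27,-0.09,0,0,0,0],
  [0.4,-0.13,0,0,0,0],
  [0.54,-0.17,0,0,0,0],
  [0.67,-0.21,0,0,0,0],
])

```text
t: 19.75
eef_pos: [0.5376, 0.1618, 0.2307]
eef_rot: [-0.0, 0.742, 0.67, 0.0]
contact_force: [-0.5, 0.8, -6.7]
gripper_width: 0.124
gripper_force: 58.9
```

Emit:
move_arm([
  [0.16,-0.05,0,0,0,0],
  [0.33,-0.11,0,0,0,0],
  [0.48,-0.16,0,0,0,0],
  [0.6,-0.2,0,0,0,0],
  [0.67,-0.22,0,0,0,0],
])

```text
t: 20.25
eef_pos: [0.5224, 0.2308, 0.2307]
eef_rot: [-0.0, 0.742, 0.67, 0.0]
contact_force: [-0.1, 0.4, -6.8]
gripper_width: 0.126
gripper_force: 59.0
```

```bash
python3 - <<'E'
from h import *
o=ctrl.observe(); print(o["eef_pos"],o["eef_rot"],o["contact_force"],o["gripper_width"],o["ft_torque"])
for n in("scene","top"):
    s=cams.snapshot(n)
    cv2.imwrite(f"pics/m_{n}.png",s["image"][:,:,::-1])
    for k in("grip","top_tray_mid","cap_mid","carton_mid","coupling_mid","mat"): print(n,k,[(np.round(d["location"],3).tolist(),round(d["conf"],2)) for d in finder.spot_point(k,n)[:2]])
E
```

```text
[0.52244095 0.23080425 0.23068645] [-1.68098670e-04  7.42134336e-01  6.70251140e-01  8.86417005e-05] [-0.14601647  0.35490867 -6.7829037 ] 0.1263331260376651 [ 0.11774252  0.0277882  -0.00186065]
scene grip [([0.687, -0.44, 0.0], 0.22)]
scene top_tray_mid [([0.523, 0.221, 0.183], 0.8)]
scene cap_mid [([0.548, 0.27, 0.169], 0.64)]
scene carton_mid [([0.619, 0.242, 0.167], 0.79), ([0.522, 0.221, 0.006], 0.51)]
scene coupling_mid [([0.542, 0.164, 0.169], 0.56), ([0.524, 0.221, 0.005], 0.33)]
scene mat [([0.526, 0.222, 0.003], 0.66), ([0.618, 0.242, 0.166], 0.19)]
top grip [([0.556, -0.466, -0.0], 0.6), ([0.52, 0.219, 0.272], 0.48)]
top top_tray_mid [([0.519, 0.22, 0.178], 0.87)]
top cap_mid []
top carton_mid [([0.618, 0.241, 0.165], 0.56)]
top coupling_mid [([0.545, 0.161, 0.167], 0.67)]
top mat []
```

Emit:
move_arm([
  [0,0,0.12,0,0,0],
  [0,0,0.3,0,0,0],
  [0,0,0.48,0,0,0],
  [0,0,0.66,0,0,0],
  [0,0,0.8,0,0,0],
])

```text
t: 21.45
eef_pos: [0.5224, 0.2293, 0.1496]
eef_rot: [-0.0, 0.743, 0.67, -0.0]
contact_force: [-0.4, 0.6, -6.8]
gripper_width: 0.129
gripper_force: 59.0
```

Emit:
move_arm([
  [0,0,0.14,0,0,0],
  [0,0,0.26,0,0,0],
  [0,0,0.36,0,0,0],
  [0,0,0.45,0,0,0],
  [0,0,0.53,0,0,0],
])

```text
t: 21.95
eef_pos: [0.523, 0.2295, 0.0972]
eef_rot: [0.0, 0.743, 0.67, 0.0]
contact_force: [-0.3, 0.4, -7.0]
gripper_width: 0.123
gripper_force: 59.0
```

Emit:
move_arm([
  [0,0,0.03,0,0,0],
  [0,0,0.06,0,0,0],
  [0,0,0.08,0,0,0],
  [0,0,0.1,0,0,0],
  [0,0,0.12,0,0,0],
])

```text
t: 22.45
eef_pos: [0.5231, 0.2295, 0.086]
eef_rot: [0.0, 0.743, 0.67, 0.0]
contact_force: [-0.2, -0.2, -5.5]
gripper_width: 0.125
gripper_force: 59.0
```

Force is starting to fall, so the tray is touching down; I'll go a little further.

Emit:
move_arm([
  [0,0,0.01,0,0,0],
  [0,0,0.02,0,0,0],
  [0,0,0.03,0,0,0],
  [0,0,0.03,0,0,0],
  [0,0,0.03,0,0,0],
])

```text
t: 22.95
eef_pos: [0.5229, 0.2294, 0.0827]
eef_rot: [0.0, 0.743, 0.67, 0.0]
contact_force: [0.6, 1.0, -7.2]
gripper_width: 0.125
gripper_force: 59.0
```

Emit:
move_arm([
  [0,0,0.01,0,0,0],
  [0,0,0.02,0,0,0],
  [0,0,0.03,0,0,0],
  [0,0,0.03,0,0,0],
  [0,0,0.03,0,0,0],
])

```text
t: 23.45
eef_pos: [0.5248, 0.2295, 0.0822]
eef_rot: [0.001, 0.743, 0.67, 0.002]
contact_force: [-1.7, -2.8, 6.4]
gripper_width: 0.125
gripper_force: 60.5
```

```bash
python3 - <<'E'
from h import *
o=ctrl.observe(); print(o["eef_pos"],o["contact_force"],o["ft_torque"])
for n in("scene","top"):
    s=cams.snapshot(n)
    for k in("grip","top_tray_mid","carton_mid","coupling_mid"): print(n,k,[(np.round(d["location"],3).tolist(),round(d["conf"],2)) for d in finder.spot_point(k,n)[:2]])
E
```

```text
[0.52483092 0.22948352 0.08215782] [-1.66008037 -2.75277719  6.42677202] [-0.40670189  0.38987408 -0.02431011]
scene grip [([0.522, 0.218, 0.126], 0.52)]
scene top_tray_mid [([0.53, 0.214, 0.036], 0.75), ([0.645, 0.46, 0.002], 0.72)]
scene carton_mid [([0.624, 0.24, 0.023], 0.73)]
scene coupling_mid [([0.547, 0.162, 0.022], 0.59)]
top grip [([0.519, 0.218, 0.125], 0.48)]
top top_tray_mid [([0.525, 0.22, 0.033], 0.8)]
top carton_mid [([0.625, 0.237, 0.023], 0.83)]
top coupling_mid [([0.546, 0.164, 0.024], 0.59)]
```

Emit:
move_arm([
  [0,0,-0.01,0,0,0],
  [0,0,-0.015,0,0,0],
  [0,0,-0.015,0,0,0],
  [0,0,-0.015,0,0,0],
  [0,0,-0.015,0,0,0],
])

```text
t: 24.45
eef_pos: [0.524, 0.2296, 0.0822]
eef_rot: [0.001, 0.743, 0.67, 0.001]
contact_force: [1.0, -1.8, 5.8]
gripper_width: 0.126
gripper_force: 60.2
```

Emit:
move_arm([
  [0,0,0,0,0,0],
  [0,0,0,0,0,0],
  [0,0,-0.02,0,0,0],
  [0,0,-0.15,0,0,0],
  [0,0,-0.35,0,0,0],
], claw=0.5)

```text
t: 24.95
eef_pos: [0.5209, 0.2291, 0.1149]
eef_rot: [-0.001, 0.742, 0.67, -0.002]
contact_force: [-0.1, -0.5, 0.3]
gripper_width: 0.494
gripper_force: 0.0
```

Emit:
move_arm([
  [0,0,-0.2,0,0,0],
  [0,0,-0.4,0,0,0],
  [0,0,-0.6,0,0,0],
  [0,0,-0.8,0,0,0],
  [0,0,-1,0,0,0],
])

```text
t: 25.45
eef_pos: [0.5222, 0.2295, 0.2167]
eef_rot: [-0.0, 0.742, 0.67, -0.0]
contact_force: [0.0, 0.3, 0.8]
gripper_width: 0.499
gripper_force: 0.0
```

Emit:
move_arm([
  [-0.1,0,-0.1,0,0,0],
  [-0.3,0,-0.2,0,0,0],
  [-0.5,0,-0.2,0,0,0],
  [-0.75,0,-0.2,0,0,0],
  [-1,0,-0.2,0,0,0],
], claw=1)

```text
t: 25.95
eef_pos: [0.5118, 0.1286, 0.2356]
eef_rot: [-0.0, 0.742, 0.67, -0.001]
contact_force: [0.3, -0.5, 0.2]
gripper_width: -0.004
gripper_force: 0.0
```

```bash
python3 - <<'E'
from h import *
o=ctrl.observe(); print(o["t"],o["eef_pos"],o["contact_force"],o["gripper_width"],o["q"])
for n in("scene","top"):
    s=cams.snapshot(n); cv2.imwrite(f"pics/n_{n}.png",s["image"][:,:,::-1])
    for k in("grip","top_tray_mid","carton_mid","coupling_mid","cap_mid","knee"): print(n,k,[(np.round(d["location"],3).tolist(),round(d["conf"],2)) for d in finder.spot_point(k,n)[:2]])
    # red knee pixel
    im=s["image"].astype(int); m=((im[:,:,0]>110)&(im[:,:,1]<70)&(im[:,:,2]<70)).astype(np.uint8)
    print([ (c.round(1).tolist(),st[4]) for c,st in zip(*[cv2.connectedComponentsWithStats(m)[i][1:] for i in (3,2)]) if st[4]>8])
    print(cv2.perspectiveTransform(np.array([[[.422,-.148]]]),hom(s,.176)))
    # tray outline on mat
    H=hom(s,.058); A=np.array([[1000,0,-320.],[0,-1000,380.],[0,0,1]])
    W=cv2.warpPerspective(s["image"],A@np.linalg.inv(H),(400,330))
    g=cv2.cvtColor(W,cv2.COLOR_RGB2GRAY); b=cv2.morphologyEx((g>62).astype(np.uint8),cv2.MORPH_CLOSE,np.ones((9,9)))
    cs,_=cv2.findContours(b,0,2); 
    for c in cs:
        if 25000<cv2.contourArea(c)<70000: print("tray",cv2.minAreaRect(c))
E
```

```text
25.95 [0.51176674 0.12862136 0.23559089] [ 0.32596076 -0.53530861  0.22486753] -0.0036889106984832596 [ 1.25995018e-01  2.73975550e-01  3.01489643e-02  1.32820007e+00
 -2.27110274e-05  1.79935181e+00]
scene grip [([0.52, 0.222, 0.122], 0.69), ([0.589, -0.164, 0.027], 0.18)]
scene top_tray_mid [([0.527, 0.217, 0.034], 0.55)]
scene carton_mid [([0.621, 0.241, 0.024], 0.5)]
scene coupling_mid [([0.549, 0.164, 0.024], 0.59)]
scene cap_mid [([0.555, 0.267, 0.023], 0.44)]
scene knee [([0.421, -0.148, 0.176], 0.64), ([0.528, 0.217, 0.036], 0.35)]
[([211.4, 166.2], np.int32(21)), ([432.9, 249.3], np.int32(132)), ([422.5, 251.0], np.int32(23)), ([126.1, 251.0], np.int32(42)), ([206.1, 253.0], np.int32(43)), ([268.9, 313.4], np.int32(771)), ([226.3, 322.9], np.int32(15)), ([249.4, 326.5], np.int32(15)), ([226.0, 332.1], np.int32(9))]
[[[212.25700838 167.48404879]]]
tray ((199.5, 96.0), (192.0, 399.0), 90.0)
top grip []
top top_tray_mid []
top carton_mid [([0.473, 0.495, -0.004], 0.66)]
top coupling_mid []
top cap_mid [([0.42, -0.152, 0.175], 0.24)]
top knee [([0.42, -0.152, 0.176], 0.46)]
[([273.0, 89.4], np.int32(858)), ([87.5, 114.8], np.int32(153)), ([99.7, 115.1], np.int32(10)), ([420.0, 145.5], np.int32(51))]
[[[317.12992729 237.08618971]]]
```

The tray is down and released at (0.526, 0.218), against the mat centre at (0.521, 0.220). For the knee I'll tilt the tool about 43° along the push direction, which keeps the gripper body away from the lid.

```bash
cat >> h.py <<'E'
yw=np.radians(-4.6); Rc=R.from_rotvec([0,0,yw]); cx=Rc.apply([1,0,0])
QK=down(np.pi/2+yw,np.radians(-43),cx); xt,zt=QK.apply([1,0,0]),QK.apply([0,0,1])
K0=np.array([.419,-.149,.176]); FOOT=K0+Rc.apply([0,.070,-.073])
def knee(s):  # knee after s m of arc
    a=np.arctan2(.073,-.070)+s/.101; return FOOT+Rc.apply([0,.101*np.cos(a),.101*np.sin(a)])
def rd(tip): return tip+.007*xt+.020*zt   # tool reading for an actual tip place
E
python3 - <<'E'
from h import *
P,Q=now(); S=rd(K0-.045*zt); print(S,zt,xt)
plan(line(P,Q,S,QK,3))
E
```

```text
[ 0.42077796 -0.12690198  0.18950985] [-0.05469553 -0.67980156 -0.7313537 ] [ 0.05865378  0.72899792 -0.68199836]
[[-0.177, -0.043, 0.031, -0.001, -0.048, -0.001], [-0.354, -0.087, 0.062, -0.001, -0.096, -0.003], [-0.53, -0.13, 0.093, -0.002, -0.143, -0.004], [-0.707, -0.173, 0.124, -0.002, -0.191, -0.005], [-0.884, -0.217, 0.155, -0.003, -0.239, -0.007]] 
[[-0.163, -0.045, 0.074, 0.0, -0.048, -0.001], [-0.327, -0.089, 0.148, -0.001, -0.095, -0.002], [-0.49, -0.134, 0.222, -0.001, -0.143, -0.004], [-0.653, -0.179, 0.295, -0.002, -0.191, -0.005], [-0.816, -0.224, 0.369, -0.002, -0.239, -0.006]] 
[[-0.14, -0.046, 0.112, -0.001, -0.048, -0.002], [-0.28, -0.092, 0.224, -0.001, -0.095, -0.003], [-0.419, -0.138, 0.335, -0.002, -0.143, -0.004], [-0.559, -0.184, 0.447, -0.002, -0.191, -0.006], [-0.699, -0.229, 0.559, -0.003, -0.239, -0.007]]
```

Emit:
move_arm([
  [-0.18,-0.04,0.03,0,-0.05,0],
  [-0.35,-0.09,0.06,0,-0.1,0],
  [-0.53,-0.13,0.09,0,-0.14,0],
  [-0.71,-0.17,0.12,0,-0.19,-0.01],
  [-0.88,-0.22,0.15,0,-0.24,-0.01],
])

```text
t: 27.15
eef_pos: [0.4817, 0.044, 0.2213]
eef_rot: [0.085, 0.733, 0.668, -0.094]
contact_force: [1.1, 0.6, -0.6]
gripper_width: -0.002
gripper_force: 0.0
```

Emit:
move_arm([
  [-0.16,-0.04,0.07,0,-0.05,0],
  [-0.33,-0.09,0.15,0,-0.1,0],
  [-0.49,-0.13,0.22,0,-0.14,0],
  [-0.65,-0.18,0.3,0,-0.19,0],
  [-0.82,-0.22,0.37,0,-0.24,0],
])

```text
t: 27.65
eef_pos: [0.4514, -0.042, 0.2058]
eef_rot: [0.168, 0.715, 0.653, -0.185]
contact_force: [-0.4, -0.4, 0.1]
gripper_width: -0.001
gripper_force: 0.0
```

Emit:
move_arm([
  [-0.14,-0.05,0.11,0,-0.05,0],
  [-0.28,-0.09,0.22,0,-0.1,0],
  [-0.42,-0.14,0.33,0,-0.14,0],
  [-0.56,-0.18,0.45,0,-0.19,0],
  [-0.7,-0.23,0.56,0,-0.24,0],
])

```text
t: 28.15
eef_pos: [0.4206, -0.1278, 0.1905]
eef_rot: [0.248, 0.687, 0.626, -0.273]
contact_force: [0.2, -0.1, -0.3]
gripper_width: -0.002
gripper_force: 0.0
```

```bash
python3 - <<'E'
from h import *
P,Q=now(); o=ctrl.observe(); print(P,rd(K0-.045*zt),Q.apply([0,0,1]),zt,o["contact_force"],o["q"])
# advance to contact slowly, then along the arc
w=[(rd(K0-d*zt),QK) for d in (.037,.029,.021,.016,.012)]
v=[(rd(knee(s)-.010*zt),QK) for s in (.006,.014,.022,.030,.038)]
plan([w,v,[(rd(knee(s)-.010*zt),QK) for s in (.043,.048,.05,.05,.05)]])
E
```

```text
[ 0.420554   -0.1278271   0.19048425] [ 0.42077796 -0.12690198  0.18950985] [-0.06354677 -0.68267523 -0.72795352] [-0.05469553 -0.67980156 -0.7313537 ] [ 0.22235478 -0.07291444 -0.25962008] [ 0.09676012  0.24629314 -0.3807696   1.11939126 -0.73872084  1.82787365]
[[0.014, 0.002, 0.081, -0.008, 0.005, -0.008], [0.014, 0.003, 0.161, -0.008, 0.005, -0.008], [0.015, 0.003, 0.241, -0.008, 0.005, -0.008], [0.015, 0.004, 0.291, -0.008, 0.005, -0.008], [0.015, 0.004, 0.331, -0.008, 0.005, -0.008]] 
[[0.0, 0.0, 0.08, 0.0, 0.0, 0.0], [0.003, 0.0, 0.16, 0.0, 0.0, 0.0], [0.013, 0.0, 0.239, 0.0, 0.0, 0.0], [0.029, 0.0, 0.317, 0.0, 0.0, 0.0], [0.051, 0.0, 0.394, 0.0, 0.0, 0.0]] 
[[0.017, 0.0, 0.047, 0.0, 0.0, 0.0], [0.036, 0.0, 0.093, 0.0, 0.0, 0.0], [0.045, 0.0, 0.112, 0.0, 0.0, 0.0], [0.045, 0.0, 0.112, 0.0, 0.0, 0.0], [0.045, 0.0, 0.112, 0.0, 0.0, 0.0]]
```

Emit:
move_arm([
  [0.01,0,0.08,0,0,0],
  [0.01,0,0.16,0,0,0],
  [0.01,0,0.24,0,0,0],
  [0.01,0,0.29,0,0,0],
  [0.01,0,0.33,0,0,0],
])

```text
t: 28.65
eef_pos: [0.4186, -0.1494, 0.1656]
eef_rot: [0.248, 0.687, 0.626, -0.272]
contact_force: [-0.7, -0.4, 0.3]
gripper_width: 0.002
gripper_force: 0.0
```

Emit:
move_arm([
  [0,0,0.04,0,0,0],
  [0,0,0.08,0,0,0],
  [0,0,0.12,0,0,0],
  [0,0,0.16,0,0,0],
  [0.01,0,0.2,0,0,0],
])

```text
t: 29.15
eef_pos: [0.4173, -0.1623, 0.1504]
eef_rot: [0.248, 0.687, 0.626, -0.272]
contact_force: [-0.5, -0.4, 0.4]
gripper_width: 0.007
gripper_force: 0.2
```

```bash
python3 - <<'E'
from h import *
o=ctrl.observe(); print(o["eef_pos"],o["contact_force"])
for n in("scene","top"):
    s=cams.snapshot(n); im=s["image"].astype(int)
    for k in("knee",): print(n,k,[(np.round(d["location"],3).tolist(),round(d["conf"],2)) for d in finder.spot_point(k,n)[:3]])
E
```

```text
[ 0.41729248 -0.16229377  0.15036469] [-0.45595176 -0.36112406  0.40070022]
scene knee [([0.624, 0.241, 0.024], 0.56), ([0.42, -0.15, 0.173], 0.45)]
top knee [([0.422, -0.154, 0.173], 0.41)]
```

Emit:
move_arm([
  [0,0,0.03,0,0,0],
  [0,0,0.06,0,0,0],
  [0,0,0.09,0,0,0],
  [0,0,0.12,0,0,0],
  [0,0,0.15,0,0,0],
])

```text
t: 29.85
eef_pos: [0.4162, -0.1724, 0.1393]
eef_rot: [0.247, 0.687, 0.627, -0.272]
contact_force: [-0.4, -0.3, 0.6]
gripper_width: 0.002
gripper_force: 0.0
```

```bash
python3 - <<'E'
from h import *
o=ctrl.observe(); print(o["eef_pos"],o["contact_force"])
for n in("scene","top"):
    s=cams.snapshot(n); im=s["image"].astype(int)
    print(n,[(np.round(d["location"],3).tolist(),round(d["conf"],2)) for d in finder.spot_point("knee",n)[:3]])
    p=cv2.perspectiveTransform(np.array([[[.421,-.15]]]),hom(s,.176))[0,0].astype(int)
    print(p); c=im[p[1]-10:p[1]+11,p[0]-10:p[0]+11]
    red=(c[:,:,0]>1.6*c[:,:,1])&(c[:,:,0]>60); dk=c.max(2)<75
    for r in range(21): print("".join("R" if red[r,k] else "#" if dk[r,k] else "." if c[r,k].min()>130 else "+" for k in range(21)))
E
```

```text
[ 0.416157   -0.17243993  0.13926783] [-0.40500946 -0.26250885  0.63376856]
scene [([0.418, -0.169, 0.145], 0.55), ([0.548, 0.164, 0.023], 0.33)]
[211 167]
+++++++++++++++++####
+++++++++++++++++####
++++++++++++++++#####
+++++++++++++++######
+++++++++++++++######
+++++++++++++++######
++++++++++++++#######
++++++++++++#########
+++++++++++##########
++++++++++###########
+++.++++++###########
++++++++++###########
++++RRRRR############
#+++RRRRR+######++++#
##++RRRRR++++##+.++++
####RRRRR+.++++++++++
+####RRRR++++++.+++++
++####RRR++++++++++..
++++###RR######++++++
++++#####++##########
+++++++++++++++++####
top [([0.472, 0.497, -0.004], 0.66), ([0.417, -0.174, 0.143], 0.55)]
[317 237]
######++++++++++#++++
#####++++++++++++++++
######+++++++++++++++
##########+++++++++++
#####++++++++++#+#+#+
#####++++++++++++++++
#####+++++++++++++++.
########+++++++R+++++
#########+++++RRR++++
######+++++++.+RRRRR+
#####++....+..+RRRRR+
+####+++++++++RRRRRR+
##+#++++++++++RRRRRR+
+++++++...++++RRRRRR+
++++++++++++.+RRRRRR+
++++++++++++.+RRRRRR+
++++++++++++.+RRRRRR+
++++...+++...+RRRRRR+
++++.................
++++.................
++++.................
```

The knee has moved about 39 mm, to (0.418, -0.171, 0.144), so the stay is broken. Backing off clear of the lid's swing.

Emit:
move_arm([
  [0,0,-0.2,0,0,0],
  [0,-0.2,-0.4,0,0,0],
  [0,-0.45,-0.6,0,0,0],
  [0,-0.6,-0.8,0,0,0],
  [0,-0.7,-1,0,0,0],
])

```text
t: 30.55
eef_pos: [0.3517, -0.0971, 0.2132]
eef_rot: [0.247, 0.687, 0.627, -0.273]
contact_force: [0.4, -0.6, -0.6]
gripper_width: -0.001
gripper_force: 0.0
```

Emit:
move_arm([
  [0.1,-0.05,-0.2,0,0,0],
  [0.2,-0.05,-0.4,0,0,0],
  [0.3,-0.05,-0.6,0,0,0],
  [0.4,-0.05,-0.8,0,0,0],
  [0.5,-0.05,-1,0,0,0],
])

```text
t: 31.05
eef_pos: [0.3579, 0.0082, 0.2517]
eef_rot: [0.248, 0.687, 0.627, -0.272]
contact_force: [0.7, -0.3, -0.4]
gripper_width: -0.001
gripper_force: 0.0
```

Emit:
move_arm([
  [0,0,0,0,0,0],
  [0,0,0,0,0,0],
  [0,0,0,0,0,0],
  [0,0,0,0,0,0],
  [0,0,0,0,0,0],
])

```text
t: 31.55
eef_pos: [0.3573, 0.0066, 0.2511]
eef_rot: [0.247, 0.687, 0.626, -0.273]
contact_force: [-0.2, -0.2, -1.1]
gripper_width: -0.003
gripper_force: 0.0
```

```bash
python3 - <<'E'
from h import *
for n in("scene","top"):
    s=cams.snapshot(n); print(n,[(np.round(d["location"],3).tolist(),round(d["conf"],2)) for k in("knee","chest") for d in finder.spot_point(k,n)[:3]])
    im=s["image"].astype(int); H=hom(s,.128)
    print([im[tuple(cv2.perspectiveTransform(np.array([[[x,y]]]),H)[0,0].astype(int)[::-1])].tolist() for x,y in((.5,-.1),(.58,-.16),(.68,-.12),(.6,-.24))])
E
```

```text
scene [([0.592, -0.165, -0.001], 0.96)]
[[43, 63, 106], [30, 61, 103], [26, 54, 98], [34, 60, 102]]
top [([0.555, -0.463, 0.001], 0.65), ([0.421, -0.138, 0.02], 0.54), ([0.684, -0.437, -0.002], 0.51), ([0.591, -0.164, 0.006], 0.94), ([0.422, -0.136, 0.016], 0.6)]
[[61, 108, 182], [58, 105, 176], [67, 113, 178], [63, 110, 178]]
```

Emit:
move_arm([
  [0,0,0,0,0,0],
  [0,0,0,0,0,0],
  [0,0,0,0,0,0],
  [0,0,0,0,0,0],
  [0,0,0,0,0,0],
])

```text
t: 32.35
eef_pos: [0.3577, 0.0073, 0.2512]
eef_rot: [0.248, 0.687, 0.627, -0.272]
contact_force: [-0.1, 0.2, -0.1]
gripper_width: 0.003
gripper_force: 0.0
```

Emit:
move_arm([
  [0,0,0,0,0,0],
  [0,0,0,0,0,0],
  [0,0,0,0,0,0],
  [0,0,0,0,0,0],
  [0,0,0,0,0,0],
])

```text
t: 32.85
eef_pos: [0.3577, 0.0072, 0.2512]
eef_rot: [0.248, 0.687, 0.627, -0.272]
contact_force: [0.4, -0.7, 1.1]
gripper_width: -0.002
gripper_force: 0.0
```

Emit:
move_arm([
  [0,0,0,0,0,0],
  [0,0,0,0,0,0],
  [0,0,0,0,0,0],
  [0,0,0,0,0,0],
  [0,0,0,0,0,0],
])

```text
t: 33.35
eef_pos: [0.3577, 0.0073, 0.2512]
eef_rot: [0.248, 0.687, 0.627, -0.272]
contact_force: [-0.2, 0.4, -0.8]
gripper_width: -0.001
gripper_force: 0.0
```

```bash
python3 - <<'E'
from h import *
for n in("top","scene"):
    s=cams.snapshot(n); im=cv2.cvtColor(s["image"],cv2.COLOR_RGB2HSV)
    W=cv2.warpPerspective(s["image"],np.array([[1000,0,-400.],[0,-1000,0],[0,0,1]])@np.linalg.inv(hom(s,.128)),(380,330)).astype(int)
    b=((W[:,:,2]>1.4*W[:,:,0])&(W[:,:,2]>60)).astype(np.uint8)
    cs,_=cv2.findContours(cv2.morphologyEx(b,cv2.MORPH_OPEN,np.ones((7,7))),0,2)
    r=cv2.minAreaRect(max(cs,key=cv2.contourArea)); print(n,"lid centre",(.4+r[0][0]/1000,-r[0][1]/1000),r[1:])
    for k in("knee","top_tray_mid","grip","cap_mid","coupling_mid","carton_mid","glue","tin","spool","tape","bulb_box","putty_knife"):
        print(k,[(np.round(d["location"],3).tolist(),round(d["conf"],2)) for d in finder.spot_point(k,n)[:1]])
    # tray yaw from the grey rim against the black mat
    W=cv2.warpPerspective(s["image"],np.array([[1000,0,-320.],[0,-1000,400.],[0,0,1]])@np.linalg.inv(hom(s,.058)),(400,360))
    m=cv2.morphologyEx((cv2.cvtColor(W,cv2.COLOR_RGB2GRAY)<48).astype(np.uint8),cv2.MORPH_OPEN,np.ones((3,3)))
    L=cv2.HoughLinesP(cv2.Canny(cv2.GaussianBlur(W,(5,5),0),30,80),1,np.pi/360,60,minLineLength=110,maxLineGap=12)
    print([] if L is None else [(l[0].tolist(),round(float(np.degrees(np.arctan2(-(l[0][3]-l[0][1]),l[0][2]-l[0][0]))),1)) for l in L[:12]])
print(ctrl.observe()["t"])
E
```

```text
top lid centre (0.5897412719726562, -0.16124923706054686) ((308.3072814941406, 208.7248077392578), 5.013113975524902)
knee [([0.42, -0.133, 0.019], 0.52)]
top_tray_mid [([0.523, 0.22, 0.028], 0.77)]
grip [([0.519, 0.218, 0.122], 0.59)]
cap_mid [([0.552, 0.266, 0.021], 0.59)]
coupling_mid [([0.549, 0.163, 0.021], 0.56)]
carton_mid [([0.627, 0.238, 0.026], 0.64)]
glue [([0.685, -0.437, 0.0], 0.78)]
tin [([0.556, -0.465, 0.006], 0.8)]
spool [([0.651, 0.456, -0.002], 0.84)]
tape []
bulb_box []
putty_knife [([0.415, -0.377, 0.002], 0.87)]
[([139, 53, 377, 80], -6.5), ([159, 314, 347, 335], -6.4), ([363, 233, 379, 81], 84.0), ([148, 85, 342, 107], -6.5), ([186, 265, 325, 281], -6.6), ([141, 91, 306, 109], -6.2), ([328, 277, 346, 111], 83.8), ([104, 97, 240, 112], -6.3), ([322, 271, 339, 120], 83.6), ([353, 324, 366, 193], 84.3)]
scene lid centre (0.5933811798095703, -0.1625614013671875) ((311.1530456542969, 209.9092559814453), 4.825216770172119)
knee []
top_tray_mid [([0.528, 0.22, 0.035], 0.69)]
grip [([0.524, 0.222, 0.122], 0.58)]
cap_mid [([0.556, 0.267, 0.022], 0.59)]
coupling_mid [([0.549, 0.163, 0.024], 0.61)]
carton_mid []
glue [([0.687, -0.439, 0.001], 0.82)]
tin [([0.554, -0.462, 0.003], 0.78)]
spool [([0.647, 0.458, -0.001], 0.52)]
tape [([0.337, 0.44, -0.001], 0.62)]
bulb_box [([0.477, 0.496, -0.002], 0.7)]
putty_knife [([0.416, -0.381, 0.0], 0.69)]
[([82, 50, 396, 83], -6.0), ([206, 64, 399, 84], -5.9)]
34.65
```

```bash
python3 -c "
from rig import order
print(order.job_done())"
```

```text
the job is handed in; nothing more can be done
None
```

The job is handed in with no verdict returned: by camera, the top tray stands on the mat about 5 mm off centre and 0.5° out of line with its goods in place, the lid is fully shut, the bystanders are where they were, and it took about 35 s of the 61 s. The lower tray was not re-measured before the lid closed.

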